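# Square up a stuck stack of trays and peel off the top one

### The arm

A 6-joint arm with a two-finger parallel gripper is mounted at the origin on a cart in front of the work surface, level with it; the furniture and walls round the work are solid. World frame = base frame: x ahead of the robot, y to its left, z up, the work surface at z = 0. Lengths are in m, angles in rad, forces in N, time in s.
With the tool pointing down it reaches from about 0.325 to 0.875 m from the base axis. Payload 4.4 kg.
Tool frame: the origin (TCP) lies midway between the tips of the shut fingers; the grasp point (between the pads) lies 19 mm behind it; z points along the fingers, x is the direction in which the jaws open and shut, and the axes are right-handed (so a half turn about z gives the same grasp; the last joint's range is limited). The gripper opens to 85 mm and grips with 20 to 120 N. Pads are 22 mm wide; open, the fingers measure 114 mm over their backs; the gripper's body (76 mm by 85 mm) begins 54 mm behind the grasp point. The pads swing forward as they close: fully open they stand 13 mm farther back than shut.
Start: joints at [-1.272, 0.207, 1.542, -0, 1.393, -0.15], TCP at [0.249, -0.518, 0.231] pointing down, gripper open.
Joint ranges: [-2.73, 2.73], [-0.86, 2.22], [0.23, 2.46], [-1.11, 4.25], [0.08, 2.63], [-2.82, 2.82]. Speed limits (rad/s): [2.79, 2.79, 3.14, 3.14, 3.14, 3.14].

### API

Orientations are given as a 3x3 rotation matrix whose columns are the frame's x, y, z axes.
In Python, from station import read_state, grab_frame, close_job, boxes_of, trace, tip_of gives the robot as it stands.
- The arm moves only by the tool apply_moves, never from a script. Its argument "deltas" is a list of rows, each a list of 6 numbers: the shift along the tool's x, y, z each as a share of 2 cm, from -1 to 1, then the turn, a rotation vector about the tool's x, y, z each as a share of 5 degrees, from -1 to 1. In form: [[x, y, z, ax, ay, az], ...]. A call has 1 to 20 rows; each row shifts and turns the commanded pose from where the row before left it, along the tool's axes as they then stand; what a row does not reach is not made up. A row lasts 1/10 s, in which the tool goes at most 50 mm and 8.59 degrees, less where a joint would pass 70% of its speed; a pose out of reach is approached as far as the arm can. A call with a number of a shift or a turn outside -1 to 1 is refused whole. A call with a gripper value outside its range is refused whole. "fingers" is the closure, from -1 (fully open) to 1 (shut), so that 0 is half open, set as the call begins (left out, the last holds). The fingers move at their own pace and stop on an object; the grip force is fixed at half the most. Time passes only in rows, so rows that do not move let the fingers close. It gives the time, the measured TCP pose, the force and the opening at its end, in the units of the state.
- read_state(): the state, without advancing time (a new reading comes with each control period).
- grab_frame(name): name is "scene" or "top" or "wrist"; returns a dict with "img" (420x560x3 uint8, blue, green, red), "depth" (420x560 float32, m along the optical axis (not along the pixel's ray), 0 where there is no reading), "fx", "fy", "cx", "cy" (pixels), "k1" (the pictures are not rectified: a ray, as slopes to the right and down, at radius r is drawn at 1 + k1 r^2 times it, then the intrinsics apply), "rvec" (rotation vector, rad) and "tvec" (3), from world to camera coordinates, as OpenCV has them. Camera axes: x right, y down, z forward; pixel columns grow to the right and rows downward; lengths in m; the calibration is good to about 2 mm. A picture is of the moment at which its call begins.
- close_job(): hands the job in, once; it reports no verdict.
Trained networks look in the newest picture that a camera, given by its name, has taken for a name from the list of things; names that differ only in an ending like _2 or _b are one class to them, and where a whole thing is asked for, a point or a joint stands for the part that bears it (a point fixed in the world has none). Each returns a list of dicts, best first, with "score" (0 to 1); they miss things now and then, are a little off and sometimes report something else, mostly with a low value. They report only what shows in the picture. A call takes as long as a camera call.
- boxes_of(camera, target): "centre" ([column, row] in pixels, amid what is visible of it).
- trace(camera, target): "mask" (420x560 bool, what is visible of it) and "centre" ([column, row] in pixels, amid what is visible of it).
- tip_of(camera, target): "centre" ([column, row] in pixels: a listed point, or the origin of a listed thing).
The state is a dict: "t": time; "joint_positions": joint angles; "dq": joint speeds; "tau": joint torques, N m; "ee_pos": TCP position; "eef_rot": TCP orientation; "ft_force": force on the tool from outside, world axes, zero at the start; "torque": the same for the moment, N m; "width": finger opening in m.
Only numpy, scipy, OpenCV 4.12 (cv2) and the standard library are available. Lean on these libraries where they do the work, as an engineer would, in place of code of your own. Each camera call takes 0.05 s, during which the arm holds its last target.

### The job

Push the whole stack of nested steel trays square and flush into the inner corner of the L-shaped fence. The top tray sticks near its back edge, so take it by its upright ear and peel it: lift that corner first, tipping the tray up by 20 degrees or more while its back edge still rests on the stack, so that the lower trays are neither lifted nor drawn out of the corner. Then present it: hold it level, about 15 cm up, over the middle of the large steel plate, and finish while still holding it there; leave the other things where they are.

Things in the scene. Friction and masses are not known exactly. Their poses are not given: they have to be found in the camera images.
- fence: fixed L-shaped fence of two dark steel angles, upright faces 20 mm high. Origin: the inner corner, at table height. The rear face runs 120 mm from it along the fence's own +y and stops things moving to its +x; the side face runs 120 mm along its own -x and stops things moving to its -y. A 5 mm thick foot reaches 30 mm outwards from each. A stack that is home fills x < 0, y > 0 of this frame
- lower_trays: the two lower trays, one loose body of 0.5 kg: dark steel, 120 mm along x and y, walls left, right and at the front (-x), open at the back (+x). Origin: centre of underside. Outer side walls 22 mm high, outer front wall 11 mm; the second tray inside is 110 mm wide, its side walls end 25 mm, its front wall 14 mm above the table. Home, its x axis lies along the fence's x axis
- lower_corner (a point): back right lower corner of the lower trays, at (60, -60, 0) mm in the frame of lower_trays; at the fence's origin when the stack is home
- top_tray: the top tray, about 0.18 kg: brighter steel, 106 mm along x, 100 mm along y, sheet 4 mm, side walls 24 mm, front (-x) wall 12 mm high, open at the back (+x). Origin: centre of its underside, in the stack 6 mm above the table. Sprung dimples beneath pinch its side walls 28 mm before its back edge till it is 10 mm up there: a level lift drags the lower trays up, tipping about the back edge does not
- tray_ear (a point): middle of the gripping part of the top tray's upright ear: an upward extension of its front wall near the left (+y) front corner, 26 mm wide along the tray's y, 4 mm thick along the tray's x, rising to 52 mm above the tray's underside; the point is at (-51, 30, 38) mm in the frame of top_tray. Fingers take it from above, one before and one behind it
- tray_back (a point): middle of the top tray's lower back edge, at (53, 0, 0) mm in the frame of top_tray
- base_plate: large loose steel plate with mill scale, 95 x 115 x 6 mm, flat on the table to the right of the stack. Origin: centre of its underside
- bolt: bystander: large hexagon bolt, 81 mm long, lying on the left; origin under its middle
- flap_disc: bystander: brown flap disc, 99 mm across, 11 mm high; origin under its centre
- tin: bystander: dark grey round tin, 74 mm across, 69 mm high; origin under its centre
- tape: bystander: tape measure standing on its edge, 39 x 79 x 62 mm; origin under its middle
- big_nut: bystander: large hexagon nut, 34 mm across, 16 mm high; origin under its centre

How it is judged:
On the way, in this order (a step that is already met when the one before it is completed fails the run):
1. the stack, top tray still in it, is flush in the fence corner: the lower trays' back right corner within 4 mm of the fence's corner along each face, square within 0.035 rad (x of lower_corner in the frame of fence above -0.004 m and y of lower_corner in the frame of fence below 0.004 m and angle between the x axis of lower_trays and the x axis of fence, either way round below 0.035 rad and distance between top_tray and lower_trays below 0.01 m), for 0.2 s.
2. the top tray is held and tipped up by its ear by more than 0.25 rad (14 degrees) while its back edge is still near its seat (12 mm in height), and the lower trays lie flat (angle between top_tray's own z axis and vertical above 0.25 rad and distance between tray_ear and lower_trays above 0.076 m and z of tray_back in the frame of lower_trays below 0.018 m and x of tray_back in the frame of lower_trays above 0.035 m and angle between lower_trays's own z axis and vertical below 0.035 rad and contact force between top_tray and the fingers above 1 N), for 0.1 s.
At the end, for the whole second after the job is handed in: the fingers hold the top tray still, right way up and level within 0.2 rad, its underside 10 to 25 cm above the table and its centre within 45 mm of the plate's centre seen from above; the lower trays lie flat in the fence corner, within 8 mm along each face and 0.06 rad (height (world z) of top_tray between 0.1 and 0.25 m and angle between top_tray's own z axis and vertical below 0.2 rad and height (world z) of tray_ear above 0.12 m and horizontal distance between top_tray and base_plate below 0.045 m and linear speed of top_tray below 0.03 m/s and contact force between top_tray and the fingers above 1 N and contact force between top_tray and lower_trays below 0.05 N and x of lower_corner in the frame of fence above -0.008 m and y of lower_corner in the frame of fence below 0.008 m and angle between the x axis of lower_trays and the x axis of fence, either way round below 0.06 rad and height (world z) of lower_trays below 0.004 m and angle between lower_trays's own z axis and vertical below 0.03 rad); the arm keeps its last pose, push and grip.
It fails at once if the lower trays are lifted off the table or tipped by more than 0.035 rad (2 degrees) (height (world z) of lower_trays above 0.01 m or angle between lower_trays's own z axis and vertical above 0.035 rad).
It fails at once if the plate or a bystander is moved by more than 25 mm (distance of any of base_plate, bolt, flap_disc, tin, tape, big_nut from where it was at the start of the episode above 0.025 m).
It also fails if it takes over 67 s, if anything falls off the work surface, if the arm or the gripper's body presses on something with over 40 N, if the wrist force passes 120 N, or if a joint passes its speed limit or range.

## Working session

There is one attempt and no reset: what is moved stays moved. The work goes in short steps, Python scripts to look and compute and a tool call to move; the robot and the scene stay as the last step left them, time stands still between calls to the robot, and variables do not carry over. Pictures are saved under pics/ and viewed, and the job is handed in when it is done.

Besides the shell and the picture viewer there is one more tool, called by a JSON object that holds its "fn" and its "kwargs". apply_moves: Moves the arm, as the interface text tells. Its arguments: {"type":"object","properties":{"deltas":{"type":"array"},"fingers":{"type":"number"}},"required":["deltas"]}

```bash
ls; mkdir -p pics; cat > h.py <<'E'
import numpy as np, cv2
from station import *
def save(cam,name,f=None):
    f=f or grab_frame(cam); cv2.imwrite(f'pics/{name}.png',f['img']); return f
def cam(f):
    R=cv2.Rodrigues(np.array(f['rvec'],float))[0]; t=np.array(f['tvec'],float).reshape(3); return R,t
def slopes(f,uv):
    uv=np.atleast_2d(np.array(uv,float)); d=np.stack([(uv[:,0]-f['cx'])/f['fx'],(uv[:,1]-f['cy'])/f['fy']],1)
    s=d.copy()
    for _ in range(20): s=d/(1+f['k1']*(s**2).sum(1,keepdims=True))
    return s
def onplane(f,uv,z):
    R,t=cam(f); s=slopes(f,uv); d=np.c_[s,np.ones(len(s))]@R; o=-R.T@t
    k=(z-o[2])/d[:,2]; return o+k[:,None]*d
def proj(f,P):
    R,t=cam(f); p=np.atleast_2d(P)@R.T+t; s=p[:,:2]/p[:,2:]; s=s*(1+f['k1']*(s**2).sum(1,keepdims=True))
    return s*[f['fx'],f['fy']]+[f['cx'],f['cy']]
def cloud(f):
    v,u=np.mgrid[0:420,0:560]; uv=np.c_[u.ravel(),v.ravel()]; s=slopes(f,uv); z=f['depth'].ravel()
    R,t=cam(f); P=(np.c_[s,np.ones(len(s))]*z[:,None]-t)@R; P[z<=0]=np.nan; return P.reshape(420,560,3)
E
python3 - <<'E'
from h import *
for c in ['scene','top','wrist']:
    f=save(c,c+'0'); R,t=cam(f); print(c,-R.T@t,f['fx'],f['k1'])
    for n in ['fence','lower_trays','top_tray','tray_ear','tray_back','lower_corner','base_plate','bolt','flap_disc','tin','tape','big_nut']:
        r=tip_of(c,n)[:2]; z={'top_tray':.006,'tray_ear':.044,'tray_back':.006}.get(n,0)
        print(n,[(round(q['score'],2),np.round(q['centre']),np.round(onplane(f,q['centre'],z)[0,:2],4)) for q in r])
print(read_state())
E
```

```text
pics
scene [0.51201254 0.75013222 0.72912314] 467.74833603190035 -0.09211013632341503
fence [(0.63, array([236., 202.]), array([ 0.6286, -0.197 ]))]
lower_trays [(0.9, array([267., 227.]), array([ 0.5479, -0.1022]))]
top_tray [(0.96, array([267., 223.]), array([ 0.5466, -0.1086]))]
tray_ear [(0.84, array([288., 222.]), array([ 0.4966, -0.0707])), (0.74, array([289., 164.]), array([ 0.495, -0.313]))]
tray_back [(0.88, array([242., 226.]), array([ 0.6053, -0.0967]))]
lower_corner [(0.63, array([242., 211.]), array([ 0.6131, -0.1629]))]
base_plate [(0.66, array([288., 161.]), array([ 0.4979, -0.3976]))]
bolt [(0.58, array([234., 201.]), array([ 0.6347, -0.2024]))]
flap_disc []
tin [(0.56, array([203., 294.]), array([0.6705, 0.1128]))]
tape [(0.27, array([241., 225.]), array([ 0.6102, -0.1069]))]
big_nut [(0.63, array([326., 305.]), array([0.4207, 0.135 ])), (0.34, array([266., 313.]), array([0.5397, 0.1587]))]
top [ 0.45585108 -0.05983405  0.97274562] 382.562429364105 -0.10498880094395659
fence [(0.57, array([313., 175.]), array([ 0.6322, -0.1905])), (0.54, array([138., 240.]), array([0
[... 1189 characters left out ...]
1,  1.54148277e+00,  6.93740383e-06,
        1.39345920e+00, -1.50498468e-01]), 'dq': array([-0.00108391, -0.00065132,  0.00063574,  0.00044743,  0.00059739,
        0.0004468 ]), 'tau': array([-4.87037087e-04, -3.83036542e+01, -2.91961223e+01, -2.26513525e-04,
        8.32956212e-04,  1.71691806e-05]), 'ee_pos': array([ 0.24948723, -0.51808171,  0.23129428]), 'eef_rot': array([[ 4.33890279e-01, -9.00965718e-01,  2.37096887e-05],
       [-9.00965717e-01, -4.33890280e-01, -5.38744893e-05],
       [ 5.88264714e-05,  2.01400050e-06, -9.99999998e-01]]), 'ft_force': array([-0.21815474,  0.26637524,  0.1075119 ]), 'torque': array([0.03375132, 0.01792581, 0.03468824]), 'width': 0.08551893564146548}
```

View images.

View pics/top0.png

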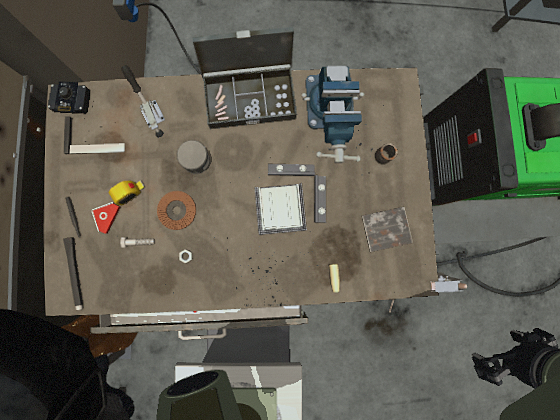

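View pics/scene0.png

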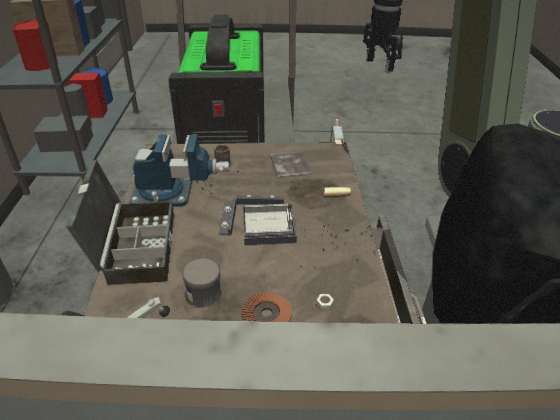

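```bash
python3 - <<'E'
from h import *
f=grab_frame('top'); np.savez('top0.npz',**f)
g=f['img'][140:260,220:350]; cv2.imwrite('pics/topcrop.png',cv2.resize(g,None,fx=6,fy=5*1,interpolation=cv2.INTER_CUBIC)[:600])
P=cloud(f)
f2=grab_frame('scene'); np.savez('scene0.npz',**f2)
g=f2['img'][170:270,200:330]; cv2.imwrite('pics/scenecrop.png',cv2.resize(g,None,fx=6,fy=6,interpolation=cv2.INTER_CUBIC))
# height map
x0,y0=.44,-.24
Q=np.concatenate([P.reshape(-1,3),cloud(f2).reshape(-1,3)]);
for nm,Q in (('top',P.reshape(-1,3)),('scene',cloud(f2).reshape(-1,3))):
    H=np.zeros((120,120),np.float32)
    ok=np.isfinite(Q[:,0]);Q=Q[ok]
    i=((Q[:,0]-x0)/.002).astype(int);j=((Q[:,1]-y0)/.002).astype(int)
    m=(i>=0)&(i<120)&(j>=0)&(j<120)
    np.maximum.at(H,(i[m],j[m]),Q[m,2])
    im=np.clip(H/.06*255,0,255).astype(np.uint8)[::-1,::-1]
    cv2.imwrite(f'pics/h_{nm}.png',cv2.applyColorMap(cv2.resize(im,(600,600),interpolation=cv2.INTER_NEAREST),cv2.COLORMAP_JET))
E
```

```text
(no output)
```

View pics/topcrop.png

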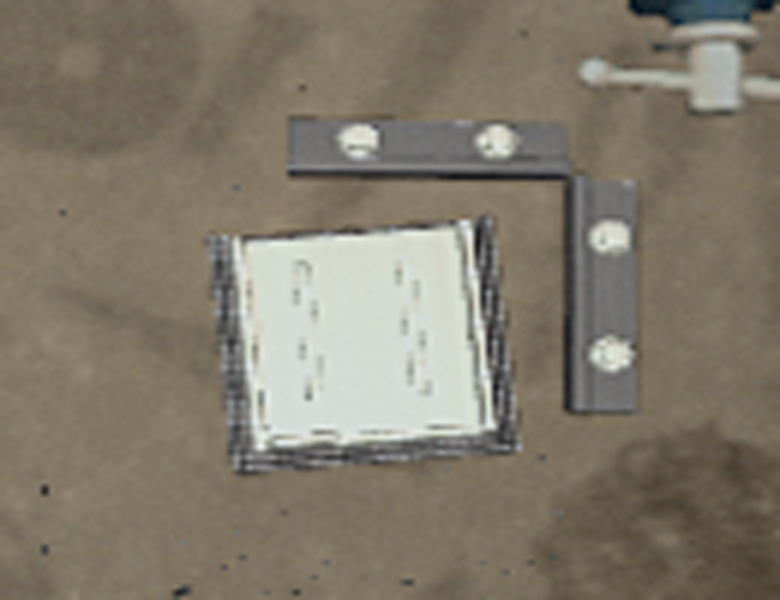

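View pics/scenecrop.png

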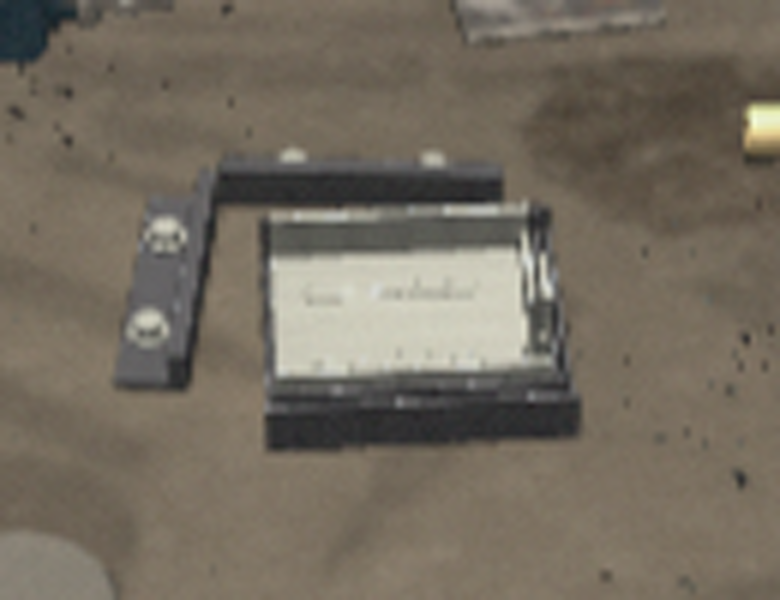

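View pics/h_top.png

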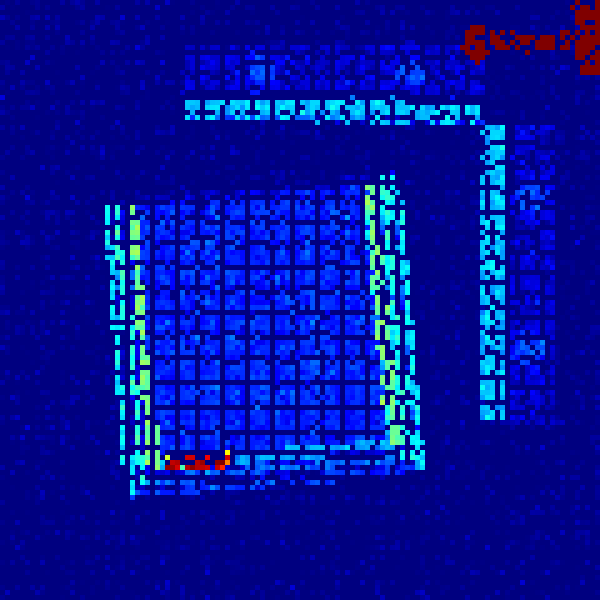

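```bash
python3 - <<'E'
from h import *
f=dict(np.load('top0.npz')); P=cloud(f).reshape(-1,3); P=P[np.isfinite(P[:,0])]
def rect(Q):
    c,s,a=cv2.minAreaRect((Q[:,:2]*1000).astype(np.float32)); return np.round(c,1),np.round(s,1),round(a,2)
x,y,z=P.T
tab=P[(abs(x-.5)<.03)&(abs(y+.22)<.02)]; print('table z',tab[:,2].mean(),tab[:,2].std())
A=P[(x>.628)&(x<.648)&(y>-.185)&(y<-.06)&(z>.013)&(z<.03)]
B=P[(y<-.185)&(y>-.205)&(x>.50)&(x<.628)&(z>.013)&(z<.03)]
print(len(A),len(B))
for N,Q in(('rear',A),('side',B)):
    print(N,rect(Q)); l=cv2.fitLine((Q[:,:2]*1000).astype(np.float32),cv2.DIST_HUBER,0,.01,.01).ravel(); print(l, np.degrees(np.arctan2(l[1],l[0])))
S=P[(x>.47)&(x<.622)&(y>-.185)&(y<-.03)&(z>.007)&(z<.07)]
print('stack',rect(S))
E_=S[S[:,2]>.04]; print('ear',len(E_),E_[:,:2].min(0),E_[:,:2].max(0),E_[:,2].max(),rect(E_))
T=S[(S[:,2]>.025)];print('top walls',rect(T))
for lo,hi in ((-.165,-.11),(-.09,-.03)):
    for zl,zh in((.016,.025),(.026,.04)):
        W=S[(S[:,1]>lo)&(S[:,1]<hi)&(S[:,2]>zl)&(S[:,2]<zh)&(S[:,0]>.5)]
        l=cv2.fitLine((W[:,:2]*1000).astype(np.float32),cv2.DIST_HUBER,0,.01,.01).ravel(); print(lo,zl,len(W),l,np.degrees(np.arctan2(l[1],l[0])),rect(W))
D=P[(x>.4)&(x<.58)&(y>-.46)&(y<-.3)&(z>.003)&(z<.02)]; print('plate',rect(D))
H=P[(x>.3)&(x<.75)&(y>-.5)&(y<-.2)&(z>.02)]; print('obst',len(H),rect(H[H[:,0]<.6]) if (H[:,0]<.6).any() else 0, H[H[:,0]>=.6].min(0),H[:,2].max())
E
```

```text
table z 0.0007932034428692168 0.003528663998649409
156 184
rear (array([ 636.1, -129.3]), array([109.2,   8.6]), 89.68)
[ 2.2485463e-02  9.9974716e-01  6.3547870e+02 -1.2910225e+02] 88.71156
side (array([ 569.7, -197.2]), array([  8.6, 114.6]), 89.13)
[ 9.9964964e-01 -2.6469696e-02  5.6903290e+02 -1.9720840e+02] -1.516779
stack (array([ 545.6, -105.6]), array([120. , 120.2]), 5.39)
ear 21 [ 0.49346056 -0.09140726] [ 0.49611504 -0.06704158] 0.05980026459878584 (array([494.8, -79.2]), array([ 2.6, 24.4]), 0.49)
top walls (array([ 547.4, -103.6]), array([106.5, 112.3]), 5.06)
-0.165 0.016 135 [ 9.9997401e-01 -7.2106365e-03  5.5872375e+02 -1.5763625e+02] -0.41314256 (array([ 554.2, -140.3]), array([ 49.8, 108.7]), 89.32)
-0.165 0.026 81 [ 9.9566764e-01  9.2983745e-02  5.5350732e+02 -1.5283066e+02] 5.335283 (array([ 553.5, -155. ]), array([103.2,   8.9]), 5.15)
-0.09 0.016 74 [ 9.9662352e-01  8.2107291e-02  5.4994379e+02 -4.7057392e+01] 4.709703 (array([549.1, -48.7]), array([97.8,  7.7]), 5.33)
-0.09 0.026 74 [ 9.9573731e-01  9.2234686e-02  5.4888019e+02 -5.6433121e+01] 5.2921796 (array([549. , -54.3]), array([94.8,  8.8]), 5.3)
plate (array([ 487.8, -381.7]), array([155.5, 172.8]), 87.6)
obst 1576 (array([ 407.5, -303.1]), array([398.3, 169.8]), 51.22) [ 0.60619868 -0.39738819  0.02020703] 0.1559636833307095
```

{"fn": "apply_moves", "kwargs": {"deltas": [[0,0,0,0,0,1],[0,0,0,0,0,1],[0,0,0,0,0,1],[0,0,0,0,0,1],[0,0,0,0,0,1],[0,0,0,0,0,0.42]], "fingers": -1}}

```text
t: 2.65
ee_pos: [0.2495, -0.518, 0.2313]
eef_rot: [[-0.026, -1.0, 0.0], [-1.0, 0.026, 0.0], [-0.0, 0.0, -1.0]]
ft_force: [0.8, 0.3, 0.1]
width: 0.0854
```

{"fn": "apply_moves", "kwargs": {"deltas": [[-1,-0.48,0,0,0,0],[-1,-0.48,0,0,0,0],[-1,-0.48,0,0,0,0],[-1,-0.48,0,0,0,0],[-1,-0.48,0,0,0,0],[-1,-0.48,0,0,0,0],[-1,-0.48,0,0,0,0],[-1,-0.48,0,0,0,0],[-1,-0.48,0,0,0,0],[-1,-0.48,0,0,0,0],[-1,-0.48,0,0,0,0],[-1,-0.48,0,0,0,0],[-1,-0.48,0,0,0,0],[-1,-0.48,0,0,0,0],[-1,-0.48,0.5,0,0,0],[-1,-0.48,0.5,0,0,0],[-1,-0.48,0.5,0,0,0],[-1,-0.48,0.5,0,0,0],[-1,-0.48,0.5,0,0,0],[-0.6,-0.0,0.5,0,0,0]]}}

```text
t: 4.65
ee_pos: [0.4421, -0.1295, 0.1711]
eef_rot: [[-0.023, -1.0, 0.001], [-1.0, 0.023, -0.0], [0.0, -0.001, -1.0]]
ft_force: [0.0, -0.0, 0.6]
width: 0.0856
```

{"fn": "apply_moves", "kwargs": {"deltas": [[-0.5,-0.15,1,0,0,0],[-0.43,-0.12,1,0,0,0],[0,0,1,0,0,0],[0,0,1,0,0,0],[0,0,1,0,0,0],[0,0,1,0,0,0],[0,0,1,0,0,0],[0,0,1,0,0,0],[0,0,0.3,0,0,0],[0,0,0.2,0,0,0],[0,0,0.2,0,0,0],[0,0,0.2,0,0,0],[0,0,0,0,0,0]]}}

```text
t: 5.95
ee_pos: [0.4473, -0.1122, -0.0066]
eef_rot: [[-0.024, -1.0, 0.0], [-1.0, 0.024, -0.0], [0.0, -0.0, -1.0]]
ft_force: [-0.0, 0.3, 0.1]
width: 0.0852
```

```bash
python3 - <<'E'
from h import *
f=save('scene','s1'); g=f['img'][150:270,200:350]; cv2.imwrite('pics/s1c.png',cv2.resize(g,None,fx=5,fy=5,interpolation=cv2.INTER_CUBIC))
save('wrist','w1')
E
```

```text
(no output)
```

View pics/s1c.png

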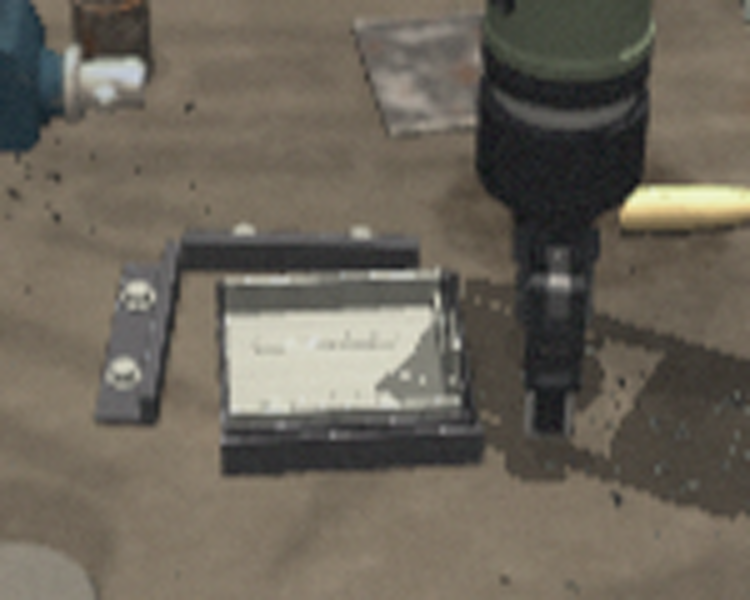

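View pics/w1.png

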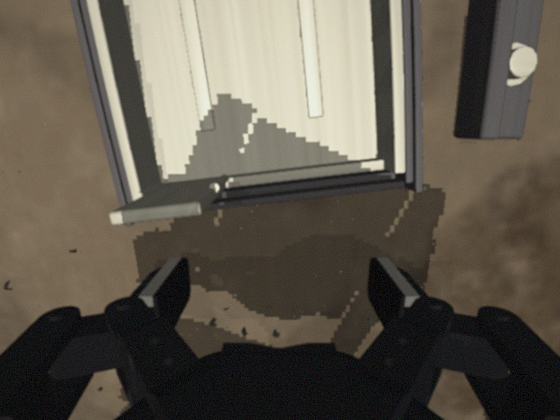

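{"fn": "apply_moves", "kwargs": {"deltas": [[0,-0.3,0,0,0,0],[0,-0.3,0,0,0,0],[0,-0.3,0,0,0,0],[0,-0.2,0,0,0,0],[0,-0.2,0,0,0,0],[0,-0.2,0,0,0,0],[0,-0.2,0,0,0,0],[0,-0.2,0,0,0,0],[0,-0.2,0,0,0,0],[0,-0.2,0,0,0,0],[0,-0.1,0,0,0,0],[0,0,0,0,0,0]]}}

```text
t: 7.25
ee_pos: [0.4944, -0.1128, -0.0074]
eef_rot: [[-0.024, -1.0, -0.002], [-1.0, 0.024, 0.001], [-0.001, 0.002, -1.0]]
ft_force: [-1.6, 1.2, -1.5]
width: 0.0852
```

```bash
python3 - <<'E'
from h import *
f=save('scene','s2'); g=f['img'][150:270,200:350]; cv2.imwrite('pics/s2c.png',cv2.resize(g,None,fx=5,fy=5,interpolation=cv2.INTER_CUBIC))
save('wrist','w2')
E
```

```text
(no output)
```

View pics/s2c.png

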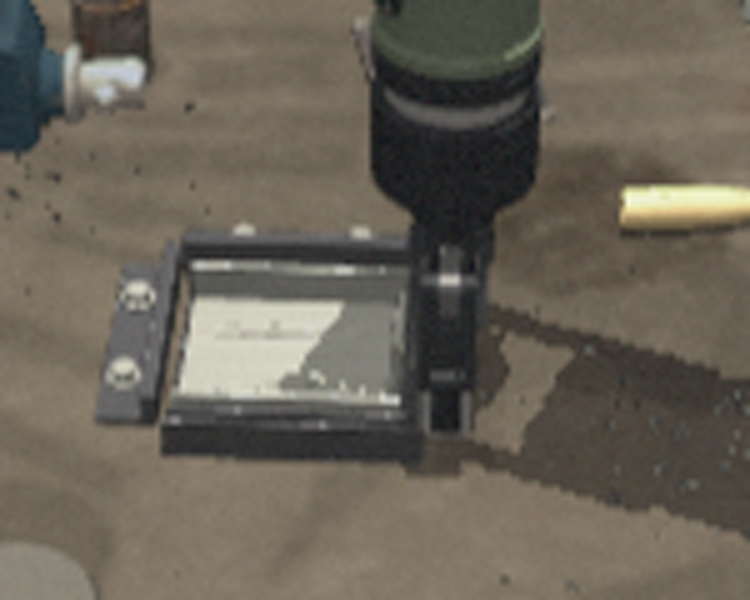

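View pics/w2.png

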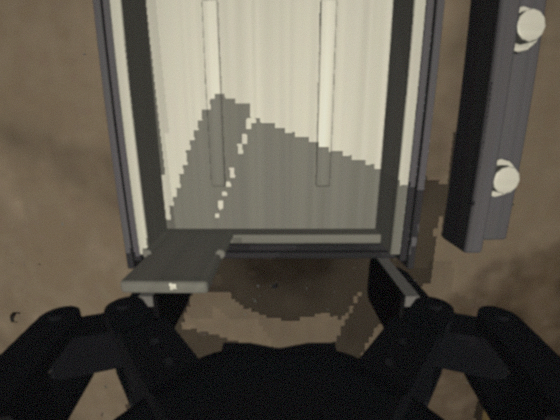

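{"fn": "apply_moves", "kwargs": {"deltas": [[0,0.75,0,0,0,0],[0,0,-0.8,0,0,0],[0,0,-1,0,0,0],[0,0,-1,0,0,-1],[0,0,-1,0,0,-1],[0,0,-1,0,0,-1],[0,0,-1,0,0,-1],[0,0,0,0,0,-1],[0,0,0,0,0,-1],[0,0,0,0,0,-1],[0,0,0,0,0,-1],[0,0,0,0,0,-1],[0,0,0,0,0,-1],[0,0,0,0,0,-1],[0,0,0,0,0,-1],[0,0,0,0,0,-1],[0,0,0,0,0,-1],[0,0,0,0,0,-1],[0,0,0,0,0,-1],[0,0,0,0,0,-1]]}}

```text
t: 9.35
ee_pos: [0.4818, -0.1136, 0.1103]
eef_rot: [[0.994, -0.108, 0.004], [-0.108, -0.994, -0.001], [0.004, 0.001, -1.0]]
ft_force: [-1.0, -0.6, 0.6]
width: 0.0853
```

{"fn": "apply_moves", "kwargs": {"deltas": [[0.7,-0.9,0,0,0,-1],[0.7,-0.9,0,0,0,0],[0.7,-0.9,0,0,0,0],[0.7,-0.9,0,0,0,0],[0.7,-0.9,0,0,0,0],[0.7,-0.9,0,0,0,0],[0,0,1,0,0,0],[0,0,1,0,0,0],[0,0,1,0,0,0],[0,0,0,0,0,0]]}}

```text
t: 10.35
ee_pos: [0.5668, -0.008, 0.047]
eef_rot: [[1.0, -0.024, -0.003], [-0.024, -1.0, 0.001], [-0.003, -0.001, -1.0]]
ft_force: [-1.3, -0.3, -1.0]
width: 0.0856
```

```bash
python3 - <<'E'
from h import *
s=read_state(); print(s['t'],s['ee_pos'],s['eef_rot'])
f=save('scene','s3'); g=f['img'][150:270,200:350]; cv2.imwrite('pics/s3c.png',cv2.resize(g,None,fx=5,fy=5,interpolation=cv2.INTER_CUBIC))
save('wrist','w3')
E
```

```text
10.35 [ 0.566813   -0.00798996  0.04697796] [[ 9.99696703e-01 -2.43992143e-02 -3.34380592e-03]
 [-2.43967974e-02 -9.99702064e-01  7.61698400e-04]
 [-3.36139453e-03 -6.79889224e-04 -9.99994119e-01]]
```

View pics/s3c.png

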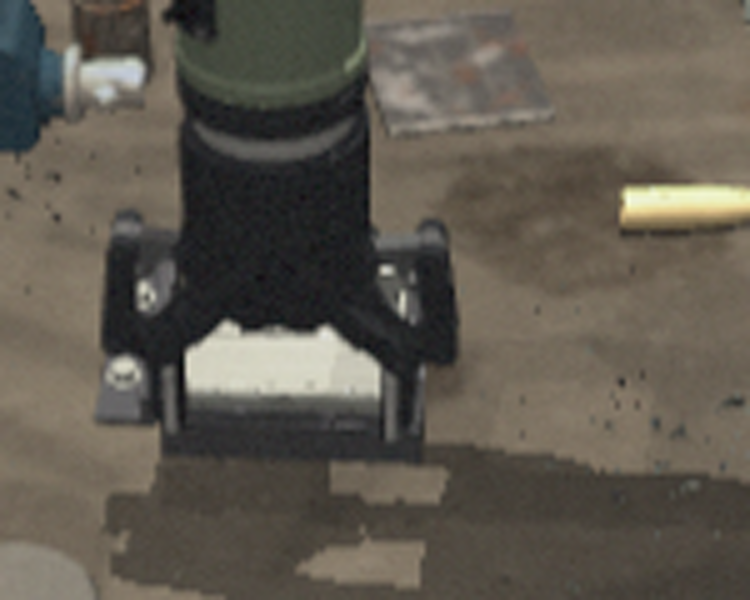

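View pics/w3.png

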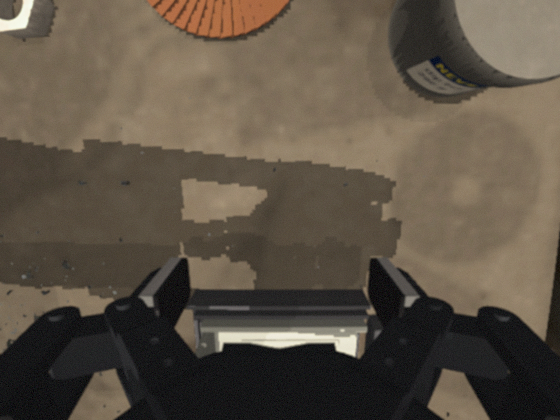

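```bash
python3 - <<'E'
from h import *
f=grab_frame('wrist')
print(onplane(f,[[280,291],[200,291],[360,291]],.022))
P=cloud(f)
for r in range(280,340,3): print(r,np.round(P[r,280],4),end=';')
E
```

```text
[[ 0.56884731 -0.04172882  0.022     ]
 [ 0.51784412 -0.04066061  0.022     ]
 [ 0.61988719 -0.04316668  0.022     ]]
280 [ 5.689e-01 -4.580e-02 -1.000e-04];283 [ 5.688e-01 -4.840e-02 -4.000e-04];286 [ 5.688e-01 -5.030e-02  4.000e-04];289 [ 0.5687 -0.0519  0.0019];292 [ 0.5687 -0.0513  0.007 ];295 [ 0.5687 -0.0517  0.0102];298 [ 0.5687 -0.0514  0.0145];301 [ 0.5686 -0.0522  0.0169];304 [ 0.5686 -0.0517  0.0211];307 [ 0.5686 -0.0536  0.0216];310 [ 0.5685 -0.0568  0.0202];313 [ 0.5685 -0.057   0.0233];316 [ 0.5685 -0.0587  0.024 ];319 [ 0.5684 -0.0623  0.0222];322 [ 0.5684 -0.0617  0.0262];325 [ 0.5684 -0.0612  0.03  ];328 [ 0.5683 -0.0635  0.0299];331 [ 0.568  -0.0811  0.0097];334 [ 0.568  -0.0837  0.0096];337 [ 0.5679 -0.0867  0.0091];
```

{"fn": "apply_moves", "kwargs": {"deltas": [[-0.2,0,1,0,0,0],[0,0,1,0,0,0],[0,0,0.4,0,0,0],[0,0,0.2,0,0,0],[0,0.4,0,0,0,0],[0,0.4,0,0,0,0],[0,0.4,0,0,0,0],[0,0.2,0,0,0,0],[0,0.2,0,0,0,0],[0,0.2,0,0,0,0],[0,0.2,0,0,0,0],[0,0.2,0,0,0,0],[0,0.1,0,0,0,0],[0,0.1,0,0,0,0],[0,0.1,0,0,0,0]]}}

```text
t: 12.0
ee_pos: [0.5634, -0.0569, -0.0022]
eef_rot: [[1.0, -0.024, 0.001], [-0.024, -1.0, 0.002], [0.001, -0.002, -1.0]]
ft_force: [1.0, 5.7, 3.7]
width: 0.0854
```

{"fn": "apply_moves", "kwargs": {"deltas": [[0,0.1,0,0,0,0],[0,0.1,0,0,0,0],[0,0,0,0,0,0]]}}

```text
t: 12.3
ee_pos: [0.5632, -0.0607, -0.0022]
eef_rot: [[1.0, -0.024, 0.001], [-0.024, -1.0, 0.003], [0.001, -0.003, -1.0]]
ft_force: [-0.4, 7.0, 3.4]
width: 0.0856
```

{"fn": "apply_moves", "kwargs": {"deltas": [[0,0.1,0,0,0,0],[0,0.05,0,0,0,0],[0,0,0,0,0,0]]}}

```text
t: 12.6
ee_pos: [0.5631, -0.0608, -0.0022]
eef_rot: [[1.0, -0.024, 0.001], [-0.024, -1.0, 0.007], [0.0, -0.007, -1.0]]
ft_force: [0.6, 16.5, 5.9]
width: 0.0855
```

```bash
python3 - <<'E'
from h import *
f=save('scene','s4'); g=f['img'][150:270,200:350]; cv2.imwrite('pics/s4c.png',cv2.resize(g,None,fx=5,fy=5,interpolation=cv2.INTER_CUBIC))
f=save('top','t4'); g=f['img'][150:250,230:350]; cv2.imwrite('pics/t4c.png',cv2.resize(g,None,fx=6,fy=6,interpolation=cv2.INTER_CUBIC))
E
```

```text
(no output)
```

View pics/s4c.png

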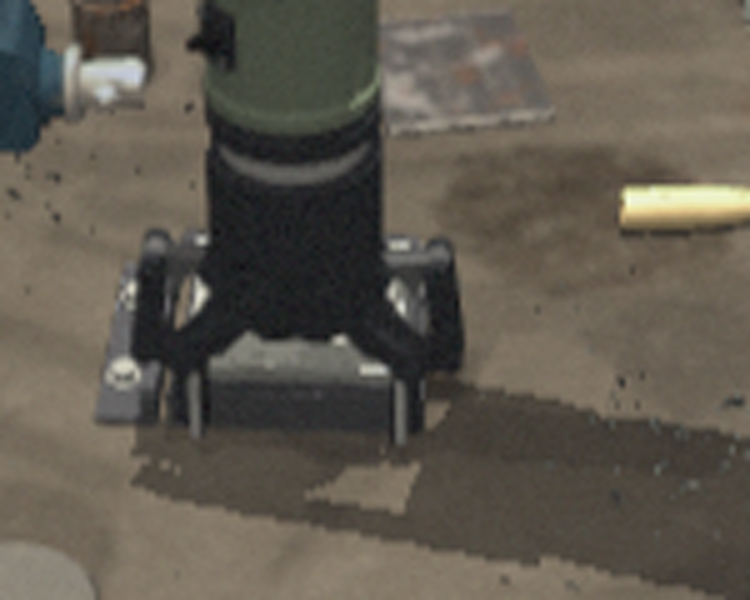

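View pics/t4c.png

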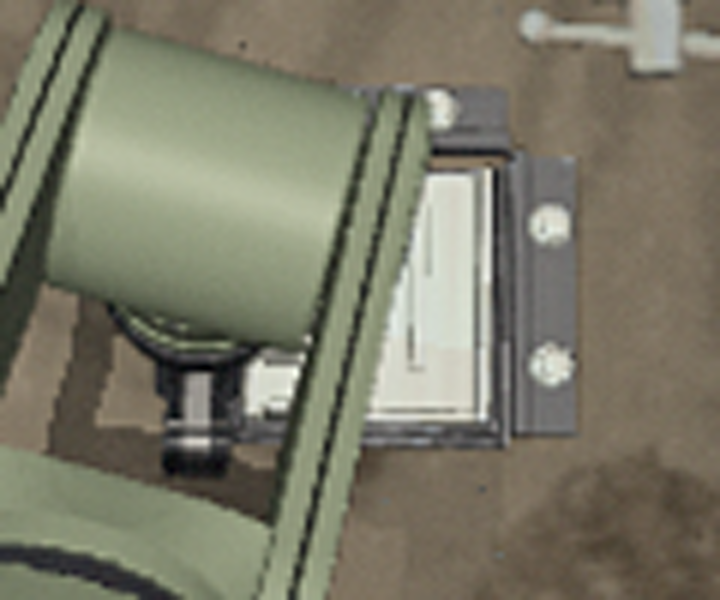

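{"fn": "apply_moves", "kwargs": {"deltas": [[0,-0.5,0,0,0,0],[0,-0.5,0,0,0,0],[0,0,-0.9,0,0,0],[0,0,-1,0,0,1],[0,0,-1,0,0,1],[0,0,-1,0,0,1],[0,0,-1,0,0,1],[0,0,-1,0,0,1],[0,0,0,0,0,1],[0,0,0,0,0,1],[0,0,0,0,0,1],[0,0,0,0,0,1],[0,0,0,0,0,1],[0,0,0,0,0,1],[0,0,0,0,0,1],[0,0,0,0,0,1],[0,0,0,0,0,1],[0,0,0,0,0,1],[0,0,0,0,0,1],[0,0,0,0,0,1]]}}

```text
t: 14.7
ee_pos: [0.563, -0.0454, 0.115]
eef_rot: [[0.059, -0.998, -0.001], [-0.998, -0.059, -0.001], [0.001, 0.001, -1.0]]
ft_force: [-0.2, 0.1, -0.3]
width: 0.0854
```

{"fn": "apply_moves", "kwargs": {"deltas": [[0,0,0,0,0,1],[0.85,0.9,0,0,0,0],[0.9,0.9,0,0,0,0],[0.9,0.9,0,0,0,0],[0.9,0.9,0,0,0,0],[0.9,0.7,0,0,0,0],[0,0,0,0,0,0]]}}

```text
t: 15.4
ee_pos: [0.4734, -0.1336, 0.1149]
eef_rot: [[-0.027, -1.0, -0.002], [-1.0, 0.027, -0.001], [0.001, 0.002, -1.0]]
ft_force: [0.2, 0.4, -0.3]
width: 0.0857
```

```bash
python3 - <<'E'
from h import *
f=save('wrist','w5'); print(read_state()['ee_pos'])
np.savez('w5.npz',**f)
f=save('top','t5'); g=f['img'][150:250,230:350]; cv2.imwrite('pics/t5c.png',cv2.resize(g,None,fx=6,fy=6,interpolation=cv2.INTER_CUBIC))
E
```

```text
[ 0.47444973 -0.13280647  0.11514346]
```

View pics/w5.png

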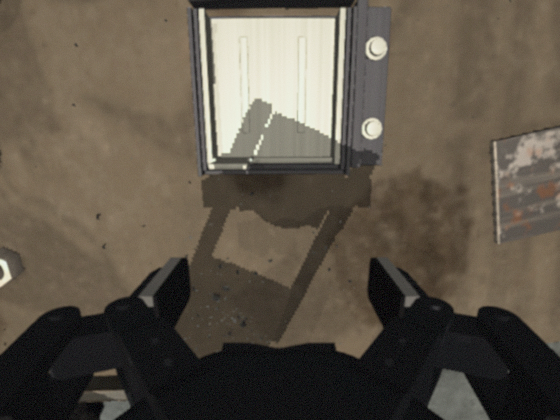

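View pics/t5c.png

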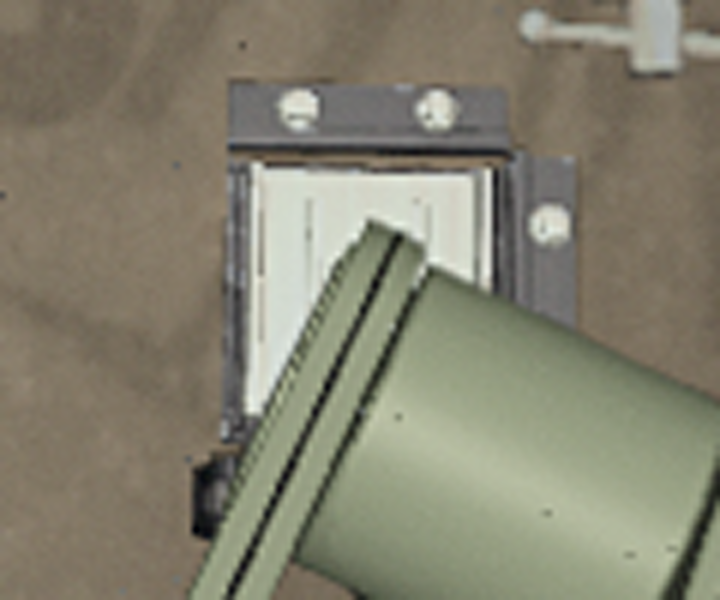

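{"fn": "apply_moves", "kwargs": {"deltas": [[-0.25,0,1,0,0,0],[0,0,1,0,0,0],[0,0,1,0,0,0],[0,0,1,0,0,0],[0,0,1,0,0,0],[0,0,0.7,0,0,0],[0,0,0.35,0,0,0],[0,-0.3,0,0,0,0],[0,-0.3,0,0,0,0],[0,-0.2,0,0,0,0],[0,-0.2,0,0,0,0],[0,-0.1,0,0,0,0],[0,-0.1,0,0,0,0],[0,0,0,0,0,0]]}}

```text
t: 16.9
ee_pos: [0.497, -0.1277, -0.0049]
eef_rot: [[-0.024, -1.0, -0.006], [-1.0, 0.024, 0.0], [-0.0, 0.006, -1.0]]
ft_force: [-9.5, -0.9, 10.9]
width: 0.0857
```

{"fn": "apply_moves", "kwargs": {"deltas": [[0,-0.1,0,0,0,0],[0,-0.05,0,0,0,0],[0,0,0,0,0,0]]}}

```text
t: 17.2
ee_pos: [0.4996, -0.1276, -0.005]
eef_rot: [[-0.024, -1.0, -0.006], [-1.0, 0.024, 0.001], [-0.001, 0.007, -1.0]]
ft_force: [-11.1, 0.1, 11.8]
width: 0.0853
```

{"fn": "apply_moves", "kwargs": {"deltas": [[0,-0.1,0,0,0,0],[0,-0.05,0,0,0,0],[0,0,0,0,0,0]]}}

```text
t: 17.5
ee_pos: [0.4998, -0.1276, -0.0051]
eef_rot: [[-0.023, -1.0, -0.013], [-1.0, 0.023, 0.001], [-0.001, 0.013, -1.0]]
ft_force: [-17.3, -0.6, 17.9]
width: 0.0854
```

```bash
python3 - <<'E'
from h import *
f=save('wrist','w6'); print(read_state()['ee_pos'])
f=save('top','t6'); g=f['img'][150:250,230:350]; cv2.imwrite('pics/t6c.png',cv2.resize(g,None,fx=6,fy=6,interpolation=cv2.INTER_CUBIC))
f=save('scene','s6'); g=f['img'][150:270,200:350]; cv2.imwrite('pics/s6c.png',cv2.resize(g,None,fx=5,fy=5,interpolation=cv2.INTER_CUBIC))
E
```

```text
[ 0.49980185 -0.12755564 -0.00506851]
```

View pics/w6.png

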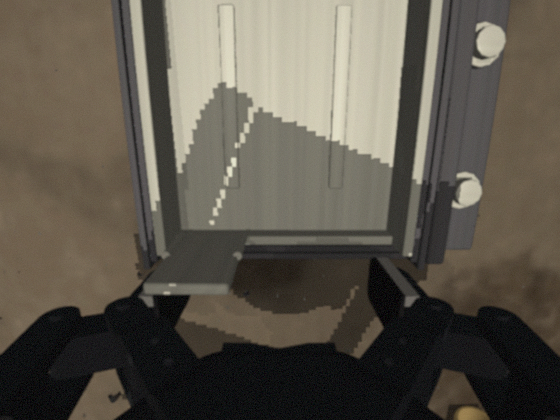

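View pics/t6c.png

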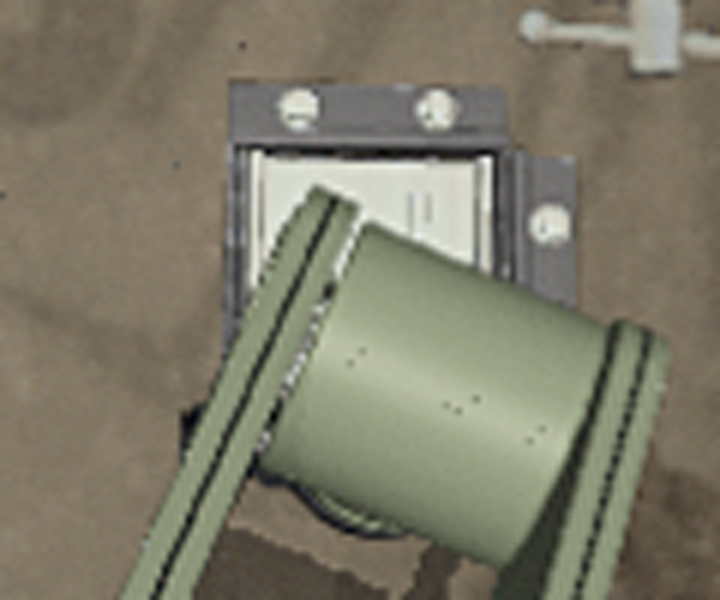

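View pics/s6c.png

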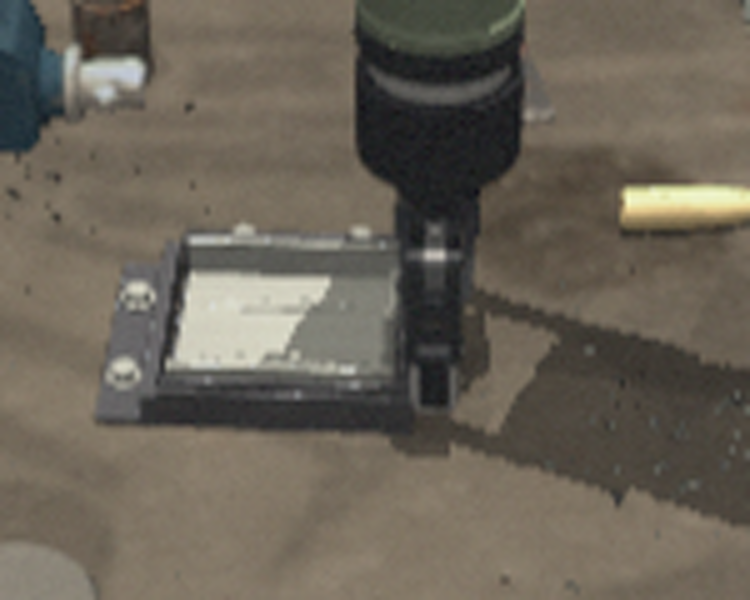

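{"fn": "apply_moves", "kwargs": {"deltas": [[0,0.3,0,0,0,0],[0,0.5,0,0,0,0],[0,0,-1,0,0,0],[0,0,-1,0,0,0],[0,0,-1,0,0,0],[0,0,-1,0,0,0],[0,0,-1,0,0,0],[0,0,-1,0,0,0],[0,0,0,0,0,0]]}}

```text
t: 18.55
ee_pos: [0.4919, -0.1285, 0.1175]
eef_rot: [[-0.024, -1.0, 0.007], [-1.0, 0.024, -0.003], [0.003, -0.007, -1.0]]
ft_force: [-0.0, -1.1, 0.1]
width: 0.0855
```

```bash
python3 - <<'E'
from h import *
f=save('wrist','w7'); print(read_state()['ee_pos'])
for n in ('tray_ear','tray_back','lower_corner','top_tray','fence'):
    for q in tip_of('wrist',n)[:2]:
        z={'top_tray':.006,'tray_ear':.044,'tray_back':.006}.get(n,0); print(n,round(q['score'],2),np.round(q['centre']),onplane(f,q['centre'],z)[0])
P=cloud(f).reshape(-1,3); P=P[np.isfinite(P[:,0])]; x,y,z=P.T
E_=P[(z>.045)&(z<.062)&(x>.49)&(x<.54)&(y>-.14)&(y<-.07)]; print('ear',len(E_),E_.min(0),E_.max(0),np.median(E_,0))
def rect(Q):
    c,s,a=cv2.minAreaRect((Q[:,:2]*1000).astype(np.float32)); return np.round(c,1),np.round(s,1),round(a,2)
S=P[(x>.49)&(x<.65)&(y>-.188)&(y<-.05)&(z>.006)&(z<.07)]; print(rect(S),S.max(0),S.min(0))
ft=P[(x>.6)&(x<.66)&(y>-.18)&(y<-.08)&(z>.014)&(z<.03)]; print('rear',ft.min(0)if len(ft) else 0)
T=dict(np.load('top0.npz'))
f=save('top','t7'); Q=cloud(f).reshape(-1,3);Q=Q[np.isfinite(Q[:,0])];x,y,z=Q.T
S=Q[(z>.045)&(z<.07)&(x>.49)&(x<.54)&(y>-.14)&(y<-.07)]; print(len(S),np.median(S,0) if len(S) else 0)
E
```

```text
[ 0.49060509 -0.12802543  0.11577391]
tray_ear 0.58 [237. 184.] [ 0.52059744 -0.10002641  0.044     ]
tray_back 0.65 [280.  42.] [ 0.62465154 -0.13367961  0.006     ]
lower_corner 0.97 [358.  39.] [ 0.62762474 -0.19589168  0.        ]
top_tray 0.61 [279. 115.] [ 0.57029197 -0.13170244  0.006     ]
fence 0.82 [354.  37.] [ 0.62874862 -0.19307606  0.        ]
ear 335 [ 0.51912177 -0.11423458  0.04578224] [ 0.52401322 -0.08802164  0.05929057] [ 0.5224942  -0.10142185  0.05695106]
(array([ 579.1, -129.7]), array([117.2, 142. ]), 89.72) [ 0.64999716 -0.07081633  0.05929057] [ 0.50788334 -0.18799899  0.00600058]
rear [ 0.60011441 -0.17999411  0.01401412]
0 0
```

View pics/w7.png

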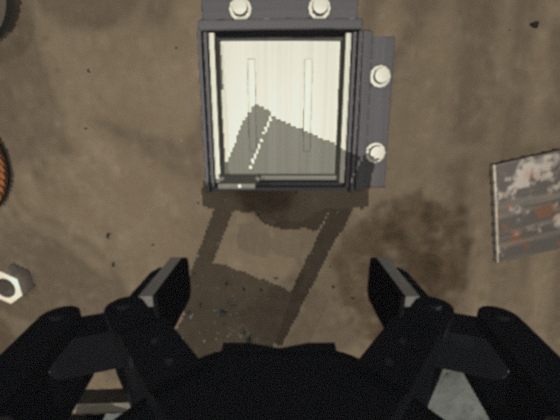

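{"fn": "apply_moves", "kwargs": {"deltas": [[0,0,0,0,0,-1],[0,0,0,0,0,-1],[0,0,0,0,0,-1],[0,0,0,0,0,-1],[0,0,0,0,0,-1],[0,0,0,0,0,-1],[0,0,0,0,0,-1],[0,0,0,0,0,-1],[0,0,0,0,0,-1],[0,0,0,0,0,-1],[0,0,0,0,0,-1],[0,0,0,0,0,-1],[0,0,0,0,0,-1],[0,0,0,0,0,-1],[0,0,0,0,0,-1],[0,0,0,0,0,-1],[0,0,0,0,0,-1],[0,0,0,0,0,-1]], "fingers": 0}}

```text
t: 20.7
ee_pos: [0.4888, -0.1272, 0.1134]
eef_rot: [[1.0, -0.021, -0.001], [-0.021, -1.0, 0.001], [-0.001, -0.001, -1.0]]
ft_force: [-0.5, -0.6, -0.4]
width: 0.043
```

{"fn": "apply_moves", "kwargs": {"deltas": [[0.8,-0.7,0,0,0,0],[0.74,-0.66,0,0,0,0],[0,0,0.6,0,0,0],[0,0,0.6,0,0,0],[0,0,0,0,0,0]]}}

```text
t: 21.2
ee_pos: [0.5176, -0.1004, 0.0869]
eef_rot: [[1.0, -0.024, -0.007], [-0.024, -1.0, 0.002], [-0.007, -0.002, -1.0]]
ft_force: [-0.4, 0.3, -1.3]
width: 0.0429
```

```bash
python3 - <<'E'
from h import *
f=save('wrist','w8'); s=read_state(); print(s['ee_pos'],s['eef_rot'],s['joint_positions'])
P=cloud(f); z=P[...,2]; m=(z>.045)&(z<.064)&(P[...,0]>.5)&(P[...,0]<.545)&(P[...,1]>-.13)&(P[...,1]<-.07)
print(m.sum(), np.nanmedian(P[m],0) if m.any() else 0, P[m].min(0) if m.any() else 0,P[m].max(0) if m.any() else 0)
f=save('scene','s8'); g=f['img'][150:270,200:350]; cv2.imwrite('pics/s8c.png',cv2.resize(g,None,fx=5,fy=5,interpolation=cv2.INTER_CUBIC))
E
```

```text
[ 0.51833452 -0.10071304  0.08792555] [[ 0.99968203 -0.02469719 -0.0050873 ]
 [-0.02468936 -0.9996939   0.00159565]
 [-0.00512515 -0.00146954 -0.99998579]] [-3.55725397e-01  2.77582247e-01  1.77870724e+00 -3.11188850e-04
  1.09062773e+00 -3.30884953e-01]
293 [ 0.52171624 -0.10030213  0.05719339] [ 0.51953559 -0.11407998  0.0450722 ] [ 0.523841   -0.08817599  0.05881016]
```

View pics/w8.png

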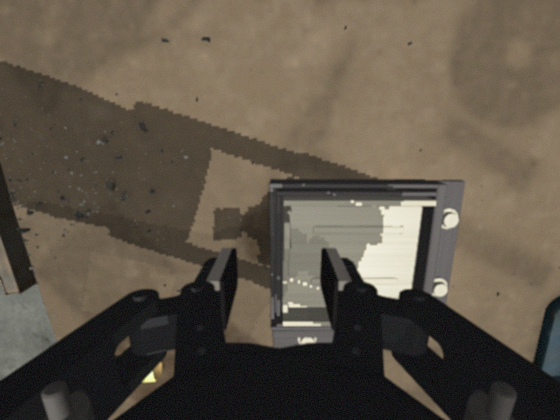

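View pics/s8c.png

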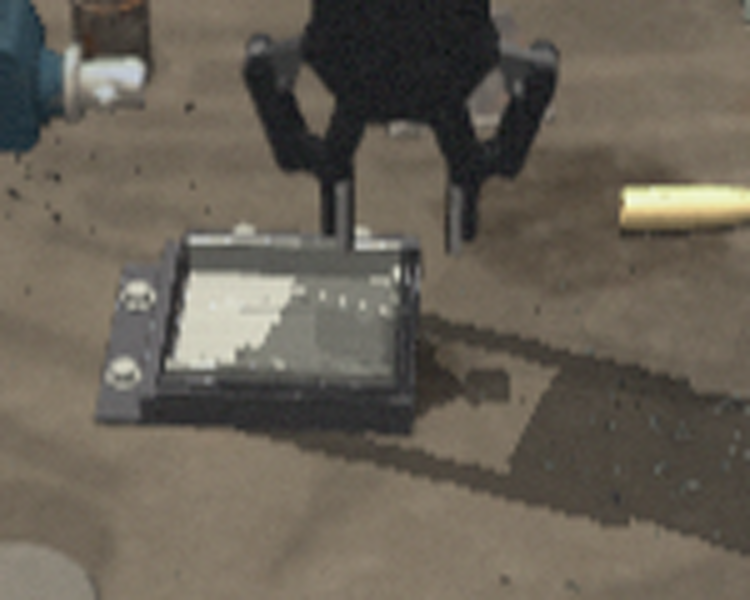

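{"fn": "apply_moves", "kwargs": {"deltas": [[0.2,0,0.5,0,0,0],[0,0,0.5,0,0,0],[0,0,0.5,0,0,0],[0,0,0.5,0,0,0],[0,0,0.5,0,0,0],[0,0,0.4,0,0,0],[0,0,0.25,0,0,0],[0,0,0,0,0,0],[0,0,0,0,0,0]]}}

```text
t: 22.2
ee_pos: [0.525, -0.1012, 0.0274]
eef_rot: [[1.0, -0.024, 0.0], [-0.024, -1.0, -0.0], [0.0, 0.0, -1.0]]
ft_force: [0.2, -0.6, -0.1]
width: 0.0428
```

```bash
python3 - <<'E'
from h import *
f=save('wrist','w9'); s=read_state(); print(s['ee_pos'],s['eef_rot'])
f=save('scene','s9'); g=f['img'][150:270,200:350]; cv2.imwrite('pics/s9c.png',cv2.resize(g,None,fx=5,fy=5,interpolation=cv2.INTER_CUBIC))
E
```

```text
[ 0.52519335 -0.10122709  0.02766174] [[ 9.99707659e-01 -2.41642775e-02  8.26984191e-04]
 [-2.41640337e-02 -9.99707961e-01 -3.03561073e-04]
 [ 8.34078014e-04  2.83489056e-04 -9.99999612e-01]]
```

View pics/s9c.png

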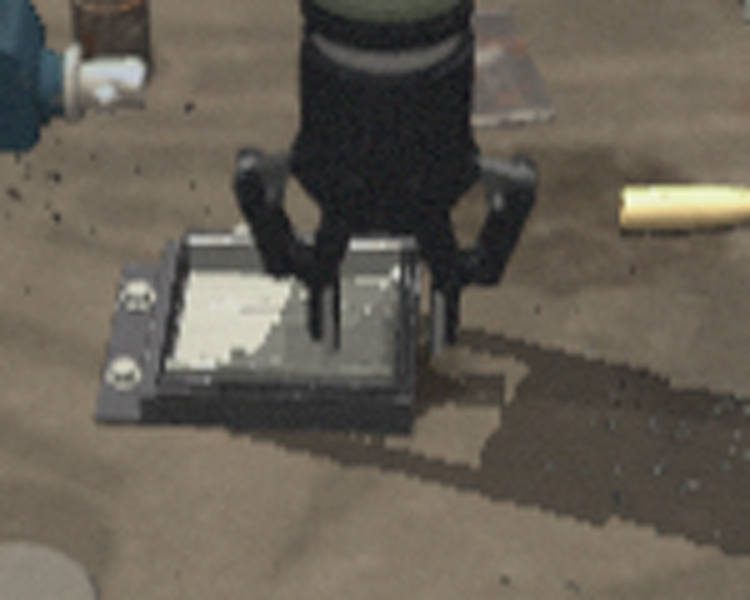

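View pics/w9.png

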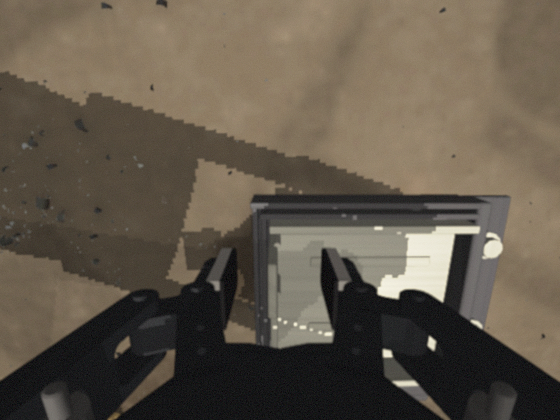

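{"fn": "apply_moves", "kwargs": {"deltas": [[-0.1,0,0.05,0,0,0],[0,0,0,0,0,0]]}}

```text
t: 22.5
ee_pos: [0.5226, -0.101, 0.0265]
eef_rot: [[1.0, -0.024, 0.0], [-0.024, -1.0, -0.0], [0.0, 0.0, -1.0]]
ft_force: [-0.2, 0.7, -1.2]
width: 0.0426
```

{"fn": "apply_moves", "kwargs": {"deltas": [[0,0,0,0,0,0],[0,0,0,0,0,0],[0,0,0,0,0,0],[0,0,0,0,0,0],[0,0,0,0,0,0],[0,0,0,0,0,0],[0,0,0,0,0,0],[0,0,0,0,0,0]], "fingers": 1}}

```text
t: 23.3
ee_pos: [0.5227, -0.1011, 0.0265]
eef_rot: [[1.0, -0.024, -0.0], [-0.024, -1.0, -0.0], [-0.0, 0.0, -1.0]]
ft_force: [-1.0, -0.5, 4.2]
width: 0.0032
```

```bash
python3 - <<'E'
from h import *
f=save('wrist','w10'); s=read_state(); print(s['ee_pos'],s['ft_force'],s['torque'],s['width'])
f=save('scene','s10'); g=f['img'][150:270,200:350]; cv2.imwrite('pics/s10c.png',cv2.resize(g,None,fx=5,fy=5,interpolation=cv2.INTER_CUBIC))
E
```

```text
[ 0.52274812 -0.10109886  0.02646413] [-1.57842766 -0.50415493  3.82794713] [ 0.02509833  0.25609367 -0.00718258] 0.0028695699820032615
```

View pics/s10c.png

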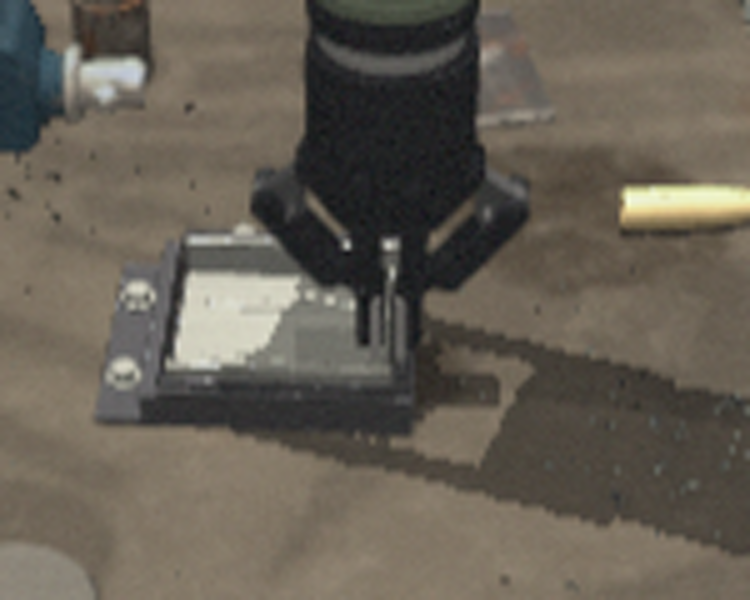

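View pics/w10.png

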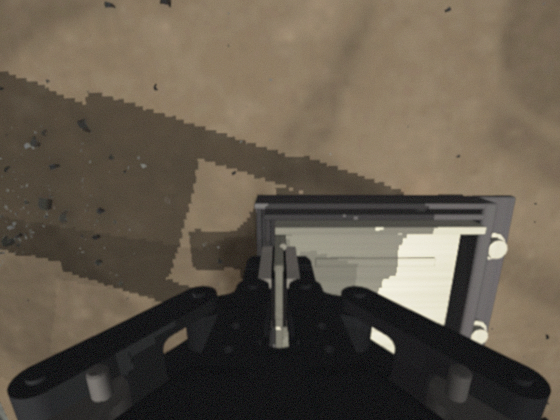

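{"fn": "apply_moves", "kwargs": {"deltas": [[0.05,0,-0.23,0,-0.5,0],[0.05,0,-0.23,0,-0.5,0],[0,0,0,0,0,0]]}}

```text
t: 23.7
ee_pos: [0.5262, -0.1011, 0.0355]
eef_rot: [[0.996, -0.024, -0.086], [-0.024, -1.0, 0.002], [-0.086, 0.0, -0.996]]
ft_force: [0.2, -0.2, 2.2]
width: 0.0031
```

```bash
python3 - <<'E'
from h import *
s=read_state(); print(s['ee_pos'],s['ft_force'],s['torque'],s['width'],s['joint_positions'])
f=save('scene','s11'); g=f['img'][150:270,200:350]; cv2.imwrite('pics/s11c.png',cv2.resize(g,None,fx=5,fy=5,interpolation=cv2.INTER_CUBIC))
E
```

```text
[ 0.5262263  -0.10110132  0.03552309] [ 0.23577065 -0.24963857  2.17020739] [ 0.02616703 -0.22264359 -0.10973785] 0.0031246942074106224 [-0.33570821  0.41932086  1.71903802 -0.02970028  1.08510069 -0.29651352]
```

View pics/s11c.png

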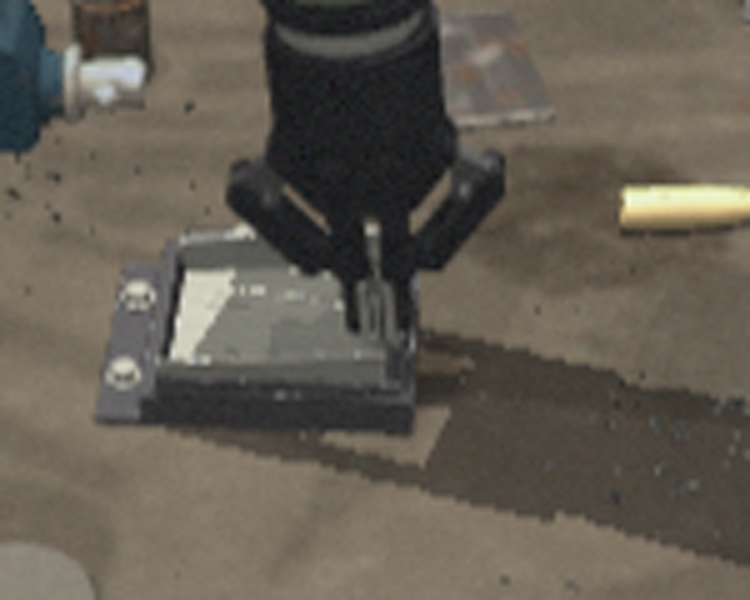

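{"fn": "apply_moves", "kwargs": {"deltas": [[0.04,0,-0.23,0,-0.5,0],[0.04,0,-0.23,0,-0.5,0],[0.04,0,-0.23,0,-0.5,0],[0.04,0,-0.23,0,-0.5,0],[0,0,0,0,0,0]]}}

```text
t: 24.25
ee_pos: [0.5318, -0.1014, 0.0527]
eef_rot: [[0.966, -0.023, -0.257], [-0.023, -1.0, 0.006], [-0.257, 0.0, -0.966]]
ft_force: [1.3, -0.2, 1.0]
width: 0.0032
```

```bash
python3 - <<'E'
from h import *
s=read_state(); print(s['ee_pos'],s['ft_force'],s['torque'],s['width'],s['joint_positions'])
f=save('scene','s12'); g=f['img'][150:270,200:350]; cv2.imwrite('pics/s12c.png',cv2.resize(g,None,fx=5,fy=5,interpolation=cv2.INTER_CUBIC))
R=s['eef_rot']; print('pivot',s['ee_pos']+R@[.104,0,.0205])
E
```

```text
[ 0.53182766 -0.10137115  0.05273437] [ 1.27185441 -0.18151424  1.01570352] [-0.11100592 -0.31069936  0.16715797] 0.0031615609336844985 [-0.3058688   0.51003854  1.55975645 -0.07423783  1.32290964 -0.25524909]
pivot [ 0.62701839 -0.10359483  0.00615079]
```

View pics/s12c.png

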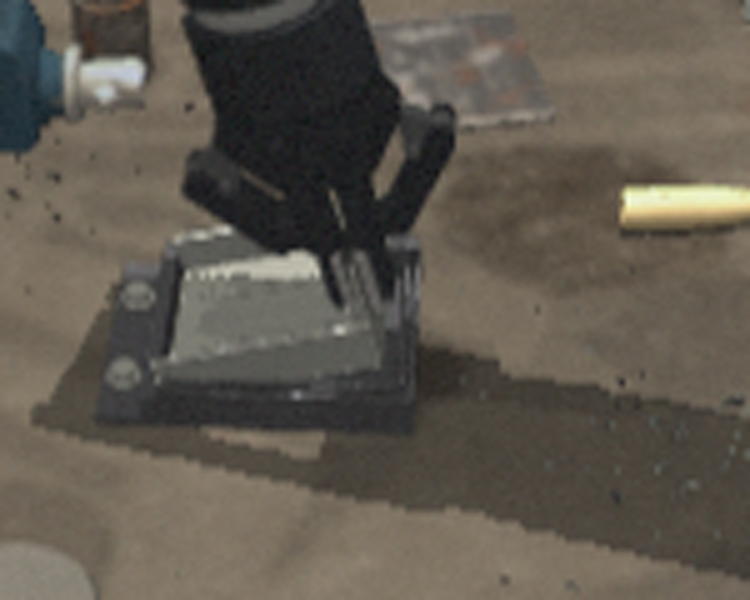

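{"fn": "apply_moves", "kwargs": {"deltas": [[0.05,0,-0.23,0,-0.5,0],[0.05,0,-0.23,0,-0.5,0],[0.05,0,-0.23,0,-0.5,0],[0.05,0,-0.23,0,-0.5,0],[0.05,0,-0.23,0,-0.5,0],[0,0,0,0,0,0],[0,0,0,0,0,0],[0,0,0,0,0,0]]}}

```text
t: 25.1
ee_pos: [0.5416, -0.1015, 0.0727]
eef_rot: [[0.886, -0.024, -0.464], [-0.021, -1.0, 0.012], [-0.464, -0.0, -0.886]]
ft_force: [-5.1, -0.2, 3.8]
width: 0.0028
```

```bash
python3 - <<'E'
from h import *
s=read_state(); print(s['ee_pos'],s['ft_force'],s['torque'],s['width'],s['joint_positions'])
f=save('scene','s13'); g=f['img'][150:270,200:350]; cv2.imwrite('pics/s13c.png',cv2.resize(g,None,fx=5,fy=5,interpolation=cv2.INTER_CUBIC))
R=s['eef_rot']; print('pivot',s['ee_pos']+R@[.104,0,.0205],np.degrees(np.arccos(-R[2,2])))
E
```

```text
[ 0.54155575 -0.10145263  0.07266279] [-5.07095813 -0.19141362  3.84874591] [-0.0096229   0.70304502  0.1003315 ] 0.002834401963236087 [-0.27578887  0.6491276   1.34874178 -0.11539035  1.61313526 -0.22873907]
pivot [ 0.62413977 -0.10344257  0.00623862] 27.651464720012502
```

View pics/s13c.png

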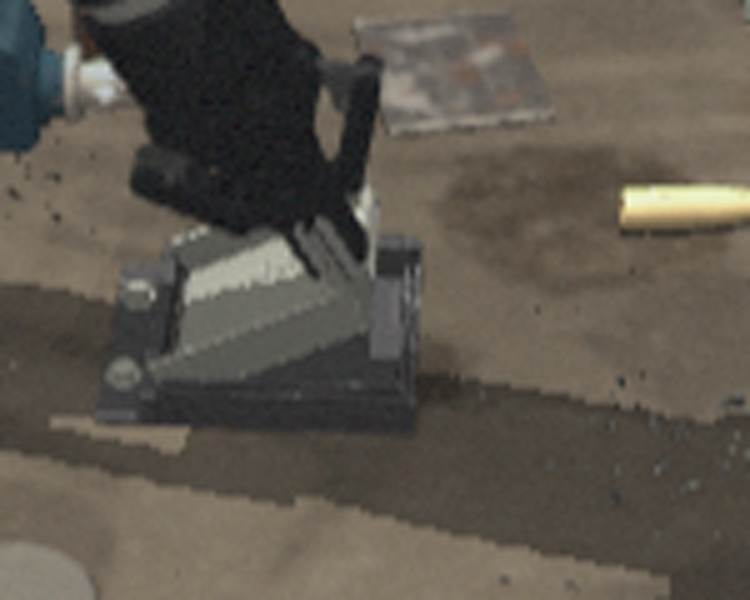

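{"fn": "apply_moves", "kwargs": {"deltas": [[-0.14,0,-0.22,0,0,0],[-0.14,0,-0.27,0,0,0],[-0.14,0,-0.27,0,0,0],[-0.14,0,-0.27,0,0,0],[0,0,0,0,0,0]]}}

```text
t: 25.65
ee_pos: [0.5443, -0.1018, 0.0978]
eef_rot: [[0.888, -0.024, -0.458], [-0.022, -1.0, 0.01], [-0.459, 0.001, -0.889]]
ft_force: [0.3, 0.3, -0.1]
width: 0.0032
```

```bash
python3 - <<'E'
from h import *
s=read_state(); print(s['ee_pos'],s['ft_force'],s['torque'],s['width'])
f=save('scene','s14'); g=f['img'][150:270,200:350]; cv2.imwrite('pics/s14c.png',cv2.resize(g,None,fx=5,fy=5,interpolation=cv2.INTER_CUBIC))
E
```

```text
[ 0.5443118  -0.10176804  0.09782223] [ 0.29211493  0.33001401 -0.07799239] [ 0.04996054 -0.29827024 -0.00144344] 0.003161860515602525
```

View pics/s14c.png

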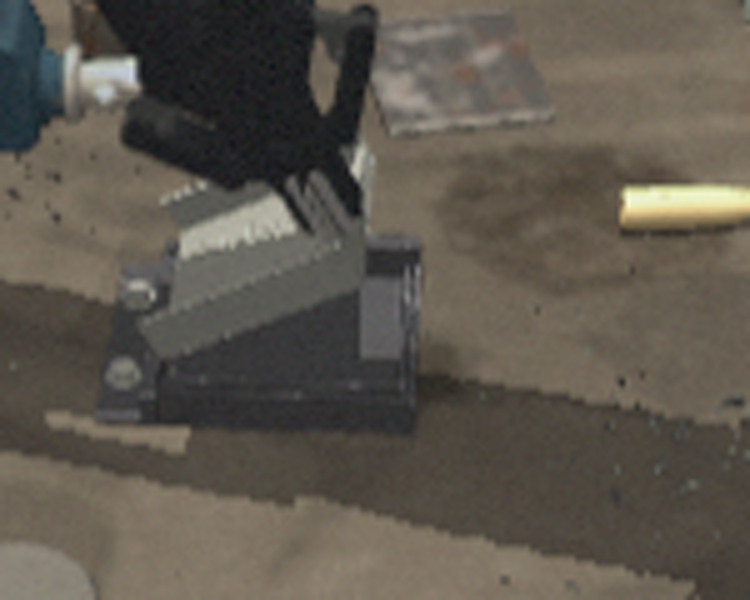

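{"fn": "apply_moves", "kwargs": {"deltas": [[-0.46,0,-0.89,0,0,0],[-0.46,0,-0.89,0,0,0],[-0.46,0,-0.89,0,0,0],[-0.46,0,-0.89,0,0,0],[-0.46,0,-0.89,0,0,0],[0,0,0,0,0.5,0],[0,0,0,0,0.9,0],[0,0,0,0,0.9,0],[0,0,0,0,0.9,0],[0,0,0,0,0.9,0],[0,0,0,0,0.9,0],[0,0,0,0,0.4,0],[0,0,0,0,0,0],[0,0,0,0,0,0]]}}

```text
t: 27.1
ee_pos: [0.543, -0.1015, 0.1965]
eef_rot: [[1.0, -0.024, -0.01], [-0.024, -1.0, 0.0], [-0.01, -0.0, -1.0]]
ft_force: [-0.3, -0.5, -1.5]
width: 0.0031
```

```bash
python3 - <<'E'
from h import *
s=read_state(); print(s['ee_pos'],s['eef_rot'],s['ft_force'],s['torque'],s['width'])
f=save('scene','s15')
f=save('top','t15'); np.savez('t15.npz',**f)
for q in trace('top','base_plate')[:1]:
    m=q['mask'].astype(np.uint8); c=cv2.findContours(m,0,2)[0]; c=max(c,key=cv2.contourArea).reshape(-1,2)
    P=onplane(f,c,.006); print(q['score'],cv2.minAreaRect((P[:,:2]*1000).astype(np.float32)))
E
```

```text
[ 0.54304521 -0.10150957  0.19654966] [[ 9.99657505e-01 -2.43180266e-02 -9.66982354e-03]
 [-2.43162249e-02 -9.99704271e-01  3.03860264e-04]
 [-9.67435317e-03 -6.86225892e-05 -9.99953200e-01]] [-0.25326634 -0.52018524 -1.54897174] [0.09830516 0.07010524 0.00138127] 0.003087636048895357
0.63 ((493.60357666015625, -380.59210205078125), (99.09393310546875, 118.25569152832031), 11.260544776916504)
```

View pics/s15.png

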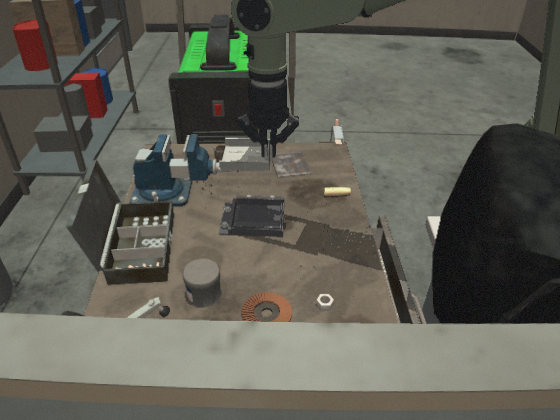

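View pics/t15.png

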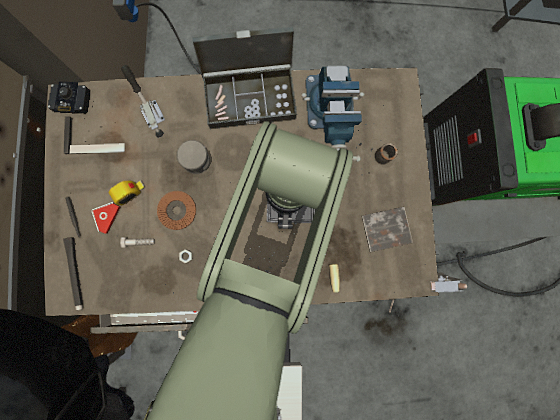

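{"fn": "apply_moves", "kwargs": {"deltas": [[-0.6,0,0,0,0,0],[-0.9,0,0,0,0,0],[-0.9,0.3,0,0,0,0],[-0.9,0.6,0,0,0,0],[-0.9,0.8,0,0,0,0],[-0.55,0.9,0,0,0,0],[0,0.9,0,0,0,0],[0,0.9,0,0,0,0],[0,0.9,0,0,0,0],[0,0.9,0,0,0,0],[0,0.9,0,0,0,0],[0,0.9,0,0,0,0],[0,0.9,0.2,0,0,0],[0,0.9,0.2,0,0,0],[0,0.9,0.3,0,0,0],[0,0.9,0.3,0,0,0],[0,0.6,0.2,0,0,0],[0,0.4,0.1,0,0,0],[0,0,0,0,0,0],[0,0,0,0,0,0]]}}

```text
t: 29.25
ee_pos: [0.4421, -0.3508, 0.1714]
eef_rot: [[1.0, -0.024, -0.009], [-0.024, -1.0, 0.001], [-0.009, -0.001, -1.0]]
ft_force: [-0.2, 0.2, -1.4]
width: 0.0028
```

```bash
python3 - <<'E'
from h import *
s=read_state(); print(s['t'],s['ee_pos'],s['eef_rot'],s['ft_force'],s['width'],abs(s['dq']).max())
print('tray origin est',s['ee_pos']+s['eef_rot']@np.array([.051,.030,.0205]))
f=save('top','t16'); save('scene','s16')
print([(n,[ (round(q['score'],2),onplane(f,q['centre'],0)[0,:2].round(4)) for q in tip_of('top',n)[:1]]) for n in('lower_corner','fence','base_plate')])
P=cloud(f).reshape(-1,3);P=P[np.isfinite(P[:,0])];x,y,z=P.T
S=P[(x>.49)&(x<.629)&(y>-.19)&(y<-.05)&(z>.006)&(z<.07)]
print('lower',cv2.minAreaRect((S[:,:2]*1000).astype(np.float32)),S[:,2].max())
T=P[(x>.4)&(x<.6)&(y>-.47)&(y<-.3)&(z>.1)&(z<.2)];print('tray',len(T)); 
F=T[(T[:,0]>.5)&(T[:,0]<.54)&(T[:,1]<-.36)&(T[:,1]>-.41)]; 
if len(F)>10: print(np.median(F,0), np.linalg.lstsq(np.c_[F[:,:2],np.ones(len(F))],F[:,2],rcond=None)[0])
E
```

```text
29.25 [ 0.44207778 -0.35084543  0.17136173] [[ 9.99670229e-01 -2.41170840e-02 -8.82045290e-03]
 [-2.41098741e-02 -9.99708889e-01  9.22841773e-04]
 [-8.84014142e-03 -7.09877437e-04 -9.99960673e-01]] [-0.15743662  0.22843736 -1.40426476] 0.0028170315377011755 0.011469491328686524
tray origin est [ 0.49215663 -0.38204738  0.15039039]
[('lower_corner', [(0.58, array([ 0.6204, -0.1971]))]), ('fence', [(0.77, array([ 0.6327, -0.1903]))]), ('base_plate', [(0.71, array([ 0.4895, -0.3831]))])]
lower ((569.4907836914062, -131.15084838867188), (117.84544372558594, 118.86121368408203), 89.81255340576172) 0.028646672499740518
tray 1430
[ 0.52428534 -0.38058071  0.15355541] [-0.00184815  0.00423066  0.1561769 ]
```

View pics/t16.png

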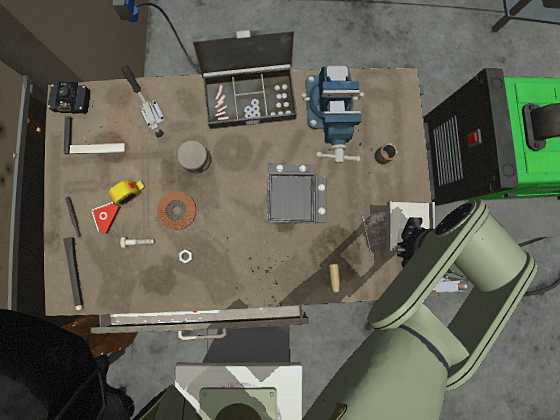

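View pics/s16.png

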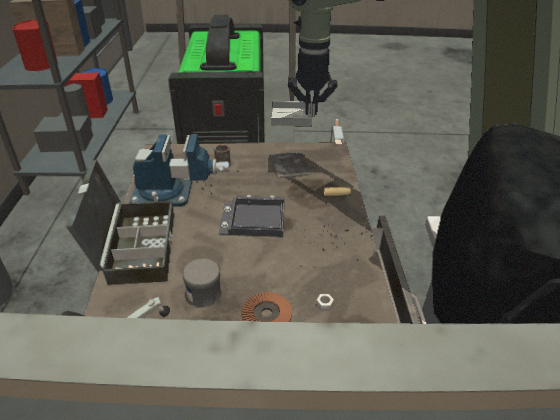

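```bash
python3 - <<'E'
from h import *
g=cv2.imread('pics/t16.png')[150:250,230:350]; cv2.imwrite('pics/t16c.png',cv2.resize(g,None,fx=6,fy=6,interpolation=cv2.INTER_CUBIC))
E
```

```text
(no output)
```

View pics/t16c.png

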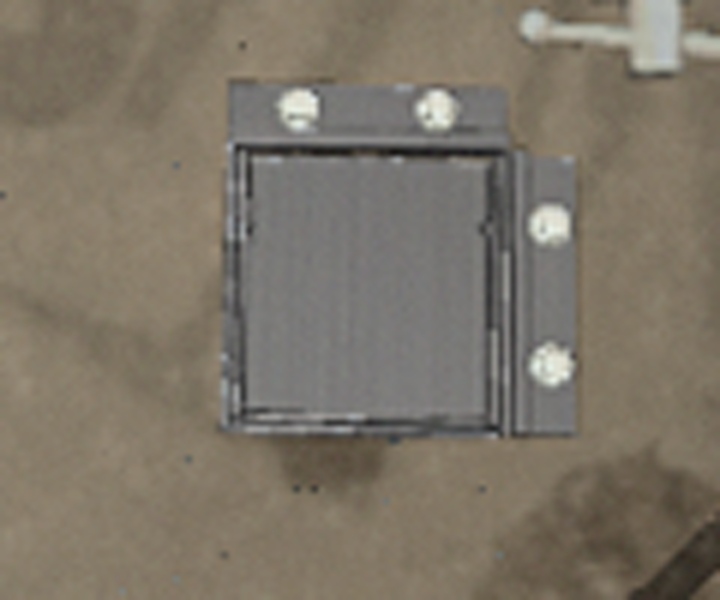

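```bash
python3 -c "
from station import *
print(close_job())"
```

```text
the job is handed in; nothing more can be done
None
```

The job is handed in at about 29 s of the 67 s allowed. The arm is still holding the top tray level over the plate.

- **Homing the stack:** I pushed it along x, then y, then x again, with two open fingers so it squared up. Each final push stopped against the fence at about 17 N.
- **Peeling the top tray:** I took it by the ear and tipped it about its back edge to 27.7°. By the arm's pose, the back edge stayed at about 6 mm height, on its seat. I then lifted it clear while tipped, and levelled it.
- **Presenting it:** By the arm's pose, the tray's centre is at (0.492, -0.382), underside 0.150 m up. The plate's centre measured about (0.490 to 0.494, -0.382). The depth reading shows the tray floor level to within 0.005 rad. The fingers still hold the ear (2.8 mm opening), and the arm was almost still.

**Lower trays:** The last top picture shows them lying flat and flush in the fence corner, and the depth fit puts them near their home position.

**One check disagreed:** The network's last point for the lower corner was about 12 mm short of the fence corner. The picture and the earlier wrist reading (1 to 3 mm) contradict it, so I took it as a detection error.

I did not measure the bystanders again, but nothing in the last pictures looks moved. No verdict was reported.

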